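# Close the board holder until its spring buttons lock

### The job

Close the board holder on its circuit board: pinch the two spring buttons of the sliding rail flush, lead them in under the rim of the fixed sleeve, then slide the rail on gently until both buttons pop out through the holes in the sleeve's sides, and let go. Never force the buttons or the gripper against the sleeve: feel for the catch and stop there. Do not press on the circuit board, and leave the other things on the bench where they lie.

Things in the scene. Friction and masses are not known exactly. Their poses are not given: they have to be found in the camera images.
- holder: Board holder, fixed to the bench: a grey 10 mm base plate (ends at y = -8 mm) with pedestals. A dark steel square sleeve with a fixed jaw is clamped on them, level, its axis 56 mm above the bench; the rail slides into it towards -y. Origin on the bench, z up: the sleeve's open mouth is at y = 0 give or take 8 mm. How it is clamped differs and is not measured: find it by feel.
- buttons (a point): Point on the axis of the rail, a bright level aluminium tube 24 mm square whose nose is always in the sleeve, midway between its two opposed steel spring buttons; axes as the holder's. The buttons are pins 12 mm across with straight sides and nearly flat ends, 7 mm proud of the rail's -x and +x sides (38 mm over both). The moving jaw begins 93 mm behind them (+y) and points to +x.
- lead_edge (a point): Point on the rail's axis between the leading (-y) edges of the two buttons, 6 mm ahead of their middle. They go under the sleeve's rim only when both are pressed flush (within 1 mm); pushing alone never presses them. Once the leading few millimetres of both are under the rim, it keeps them down. A pad that squeezes them cannot go in itself: squeeze their rear (+y) half and leave the leading half free.
- rail_mid (a point): Point on the rail's axis 58 mm behind (+y of) the buttons: plain rail, half-way up, to hold for sliding. The bench below is clear up to the moving jaw, and for 60 mm on the -x side. The circuit board is kept in the fixed jaw on the +x side and must not be pressed: level, 55 mm above the bench, from x = 62 to 192 mm and y = -107 to 64 mm of the holder give or take 8 mm in y; its parts reach 72 mm height.
- rail (a joint): How far the rail is slid in, m: at 0 the buttons' middle is at y = +44 mm of the holder, at 0.044 at y = 0. Starts between 0 and 0.022. Round holes for the buttons are in the sleeve's two upright sides, 35 mm inside the mouth, so reached at 0.071 to 0.087. Sliding takes about 3 N, 5 N with the buttons rubbing inside the sleeve; when they have popped it stops hard.
- button_near (a joint): How far the button on the -x side is pressed in, m: 0 fully out (7 mm proud), 0.007 flush with the rail, stop at 0.0085; about 0.0055 while it rubs inside the sleeve, about 0 again when popped out through the hole. Its spring gives 3 N at first, 7 N when flush. More than 12 N between a button and the sleeve damages it.
- button_far (a joint): The same for the button on the +x side, towards the board. The sleeve is 33 mm square outside, 3 mm thick, 140 mm long, 1.5 mm clear of the rail on every side; its holes are 14.5 mm across, 1.25 mm more than a button on either side. Do not strike the sleeve with the gripper (25 N at most).
- solder_spool: Bystander, loose, to be left alone: reel of solder, 58 mm across, 38 high, near the holder's fixed end. Origin at its underside.
- chip_a: Bystander, loose, to be left alone: small green chip carrier 34 x 34 x 4 mm beside the rail. Origin at its underside.
- chip_b: Bystander, loose, to be left alone: a second chip carrier, 34 x 34 x 4 mm. Origin at its underside.
- tweezers: Bystander, loose, to be left alone: steel tweezers about 130 mm long, lying beside the sleeve. Origin at its underside.
- screwdriver: Bystander, loose, to be left alone: screwdriver 160 mm long, beyond the moving jaw. Origin at its underside.
- flux_bottle: Bystander, loose, to be left alone: white plastic bottle 38 mm across, 85 high. Origin at its underside.
- parts_box: Bystander, loose, to be left alone: clear closed parts box 104 x 79 x 44 mm. Origin at its underside.
- usb_stick: Bystander, loose, to be left alone: black memory stick 55 mm long. Origin at its underside.

How it is judged:
By the outcome, as a careful person would: the job done as asked, in the order asked, and still so for the second after the job is handed in, with the robot touching nothing.
It also fails if it takes over 45 s, if anything falls off the work surface, if the arm or the gripper's body presses on something with over 40 N, if the wrist force passes 120 N, or if a joint passes its speed limit or range.

### The arm

A 6-joint arm with a two-finger parallel gripper is mounted at the origin on the work surface. World frame = base frame: x ahead of the robot, y to its left, z up, the work surface at z = 0. Lengths are in m, angles in degrees, forces in N, time in s.
With the tool pointing down it reaches from about 0.4 to 0.825 m from the base axis. Payload 7 kg.
Tool frame: the origin (TCP) lies at the very end of the fingers, on their centre line; the grasp point (between the pads) lies 19 mm behind it; x points along the fingers, y is the direction in which the jaws open and shut, and the axes are right-handed (so a half turn about x gives the same grasp; the last joint's range is limited). The gripper opens to 88 mm and grips with 3 to 60 N. Pads are 19 mm wide; open, the fingers measure 130 mm over their backs; the gripper's body (78 mm by 193 mm) begins 47 mm behind the grasp point.
Start: joints at [-49.555, 20.546, 0.682, 0, -70.136, -16.507], TCP at [0.274, -0.617, 0.227] pointing down, gripper open.
Joint ranges: [-176.03, 176.03], [-82.01, 121.73], [-58.28, 71.71], [-173.87, 95.51], [-174.79, -0.11], [-173.66, 173.66]. Speed limits (degrees/s): [136.94, 136.94, 172.46, 180, 180, 180].

### API

Orientations are given as [roll, pitch, yaw] about the fixed x, y, z axes, in that order (R = Rz(yaw) Ry(pitch) Rx(roll)).
In Python, from plant import monitor, eyes, ticket gives the robot as it stands. The module is installed in compiled form; this text tells all that it offers.
- The arm moves only by the shell command python3 -m crank 'ROWS'. ROWS is JSON, a list of rows, each an object with "linear": the shift along the world's x, y, z in units of 60 mm (1.0 is 60 mm), a list of three; "rot": the turn, a rotation vector about the world's x, y, z in units of 5 degrees (1.0 is 5 degrees), a list of three; "hand": the opening, from 0 (shut) to 1 (fully open). In form: [{"linear": [tx, ty, tz], "rot": [ax, ay, az], "hand": hand}, ...]. A call has 1 to 20 rows; each row shifts and turns the pose as measured when the row begins; what a row does not reach is not made up. A row lasts 1/8 s, in which the tool goes at most 62.5 mm and 10.7 degrees, less where a joint would pass 70% of its speed; a pose out of reach is approached as far as the arm can. A call is refused whole if a number of a shift passes 1 or a number of a turn 1, either way. A call with a gripper value outside its range is refused whole. The fingers move at their own pace and stop on an object; the grip force is fixed at half the most. Time passes only in rows, so rows that do not move let the fingers close. It gives the time, the measured TCP pose, the force and the opening at its end, in the units of the state.
- monitor.get_obs(): the state, without advancing time (a new reading comes with each control period).
- eyes.snapshot(name): name is "scene" or "top"; returns a dict with "image" (420x560x3 uint8, red, green, blue), "depth" (420x560 float32, m along the optical axis (not along the pixel's ray), 0 where there is no reading), "K" (3x3 intrinsics, pixels), "camera_from_world" (4x4, takes a point from world to camera coordinates). Camera axes: x right, y up, looking along -z (the intrinsics and any distortion apply to the point x, -y, -z); pixel columns grow to the right and rows downward; lengths in m; the calibration is good to about 2 mm. A picture is of the moment at which its call begins.
- ticket.close_job(): hands the job in, once; it reports no verdict.
The state is a dict: "clock": time; "joint_pos": joint angles; "qvel": joint speeds; "tau": joint torques, N m; "tool_pos": TCP position; "orientation": TCP orientation; "force": force on the tool from outside, world axes, zero at the start; "moment": the same for the moment, N m; "opening": finger opening in m.
Only numpy, scipy, OpenCV 4.12 (cv2) and the standard library are available. Lean on these libraries where they do the work, as an engineer would, in place of code of your own. Each camera call takes 0.05 s, during which the arm holds its last target.

## Working session

There is one attempt and no reset: what is moved stays moved. The work goes in short steps, Python scripts to look and compute and a shell command to move; the robot and the scene stay as the last step left them, time stands still between calls to the robot, and variables do not carry over. Pictures are saved under pics/ and viewed, and the job is handed in when it is done.

```bash
mkdir -p pics; python3 - <<'E'
from plant import monitor, eyes
import cv2,numpy as np
o=monitor.get_obs(); print({k:np.round(v,4).tolist() for k,v in o.items()})
for n in ("scene","top"):
    s=eyes.snapshot(n); cv2.imwrite(f"pics/{n}0.png",s["image"][:,:,::-1]); np.savez(f"{n}0.npz",**s)
    print(n,s["K"].tolist(),np.round(s["camera_from_world"],4).tolist(), np.linalg.inv(s["camera_from_world"])[:3,3])
E
```

```text
{'clock': 0.0, 'joint_pos': [-49.5535, 20.592, 0.6353, -0.0204, -70.1341, -16.5081], 'qvel': [-0.1002, -0.0087, 0.1048, 0.0817, -0.0039, -0.0355], 'tau': [-0.0015, -58.2713, 29.3057, 6.9975, 0.0069, -0.0001], 'tool_pos': [0.2737, -0.6165, 0.2256], 'orientation': [94.5988, 89.9073, 118.5303], 'force': [0.2139, 0.9272, -0.7892], 'moment': [0.0516, -0.0225, -0.0348], 'opening': 0.088}
scene [[489.89525403113646, 0.0, 285.50943416191916], [0.0, 489.89525403113646, 212.39722373131863], [0.0, 0.0, 1.0]] [[-0.6064, 0.7951, -0.0091, 0.3019], [-0.538, -0.4018, 0.741, 0.2415], [0.5855, 0.4543, 0.6714, -1.6614], [0.0, 0.0, 0.0, 1.0]] [1.28582426 0.61176024 0.93926125]
top [[545.2510178598997, 0.0, 277.43690571787596], [0.0, 545.2510178598997, 215.67745128171453], [0.0, 0.0, 1.0]] [[-0.004, -1.0, -0.002, 0.0315], [0.9976, -0.0042, 0.0697, -0.5044], [-0.0697, -0.0017, 0.9976, -1.7051], [0.0, 0.0, 0.0, 1.0]] [0.38443861 0.02643251 1.7361642 ]
```

View pics/scene0.png

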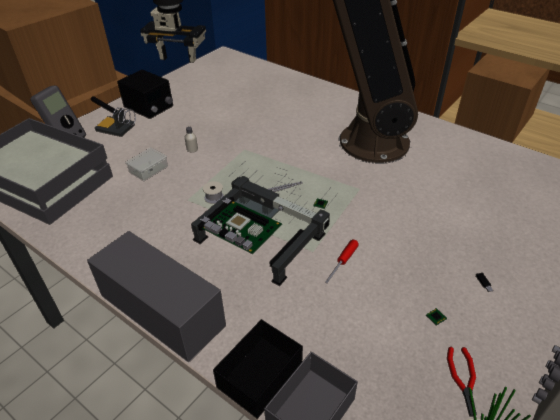

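View pics/top0.png

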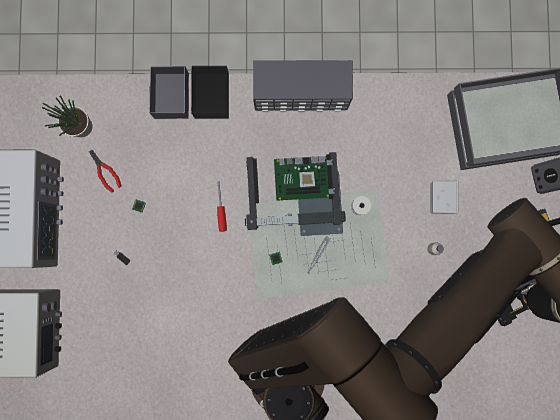

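The top view shows the holder around px (295,195). The rail runs left (world +y) from about x=300 to the moving jaw at px 250, and the sleeve is around (320,215). The board lies on the up side (world +x). I'll zoom in.

```bash
python3 - <<'E'
import cv2
a=cv2.imread("pics/top0.png")[140:280,235:375]; cv2.imwrite("pics/topz.png",cv2.resize(a,(600,600),interpolation=cv2.INTER_CUBIC))
a=cv2.imread("pics/scene0.png")[165:290,180:340]; cv2.imwrite("pics/scenez.png",cv2.resize(a,(768,600),interpolation=cv2.INTER_CUBIC))
E
```

```text
(no output)
```

View pics/topz.png

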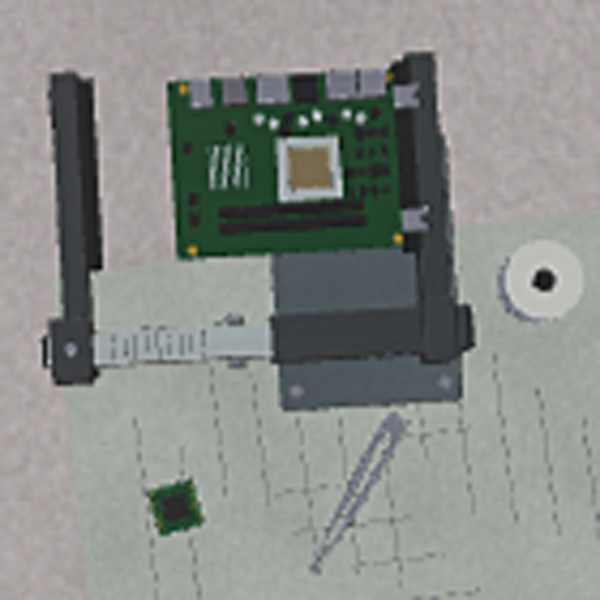

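View pics/scenez.png

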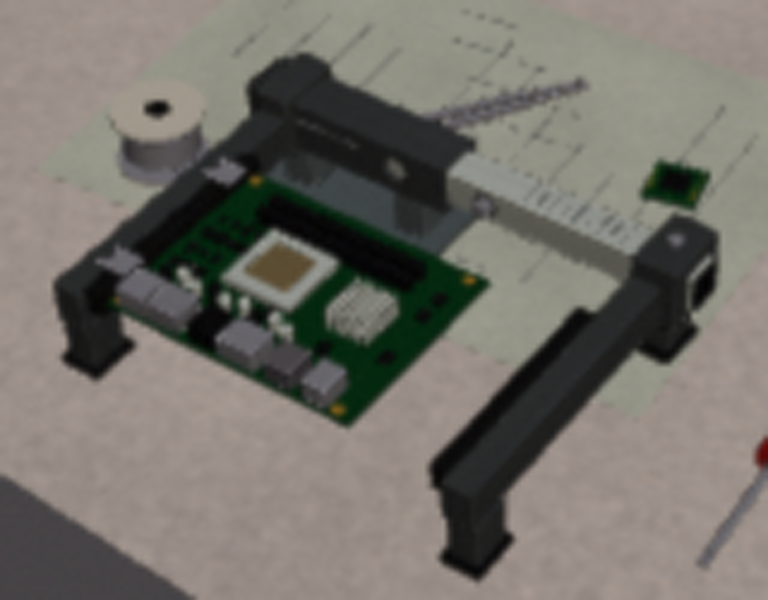

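```bash
cat > h.py <<'E'
import numpy as np,cv2
from scipy.spatial.transform import Rotation as R
def rays(s,uv):
    K=s["K"];T=np.linalg.inv(s["camera_from_world"]);uv=np.atleast_2d(uv).astype(float)
    d=np.c_[(uv[:,0]-K[0,2])/K[0,0],-(uv[:,1]-K[1,2])/K[1,1],-np.ones(len(uv))]
    return T[:3,3],d@T[:3,:3].T
def onz(s,uv,z):
    c,d=rays(s,uv);return c+d*((z-c[2])/d[:,2])[:,None]
def cloud(s):
    h,w=s["depth"].shape;v,u=np.mgrid[:h,:w];c,d=rays(s,np.c_[u.ravel(),v.ravel()])
    return (c+d*s["depth"].ravel()[:,None]).reshape(h,w,3)
def proj(s,p):
    p=np.atleast_2d(p);q=p@s["camera_from_world"][:3,:3].T+s["camera_from_world"][:3,3];K=s["K"]
    return np.c_[K[0,2]+K[0,0]*q[:,0]/-q[:,2],K[1,2]-K[1,1]*q[:,1]/-q[:,2]]
def tool():
    from plant import monitor
    o=monitor.get_obs();return o,R.from_euler("xyz",o["orientation"],degrees=True).as_matrix()
E
python3 - <<'E'
from h import *
s=np.load("top0.npz");P=cloud(s);im=s["image"].astype(int)
o,M=tool();print(M.round(3))
# rail top rows per column
g=im.mean(2)
for u in range(254,346,4):
    print(u,[f"{int(g[v,u])}/{P[v,u,2]*1000:.0f}" for v in range(208,232)])
E
```

```text
[[-0.001 -0.406  0.914]
 [ 0.001  0.914  0.406]
 [-1.     0.001 -0.   ]]
254 ['61/64', '61/64', '61/68', '62/58', '62/64', '51/66', '61/80', '62/73', '63/80', '64/78', '63/72', '62/73', '61/66', '60/77', '61/76', '62/82', '63/79', '63/75', '64/71', '63/84', '54/77', '81/48', '160/-8', '166/-2']
258 ['163/2', '166/4', '165/-4', '168/5', '166/-3', '165/-1', '166/-2', '163/-2', '170/-4', '160/62', '163/69', '164/62', '166/62', '164/67', '162/68', '163/69', '174/76', '105/55', '123/2', '124/1', '168/3', '171/-2', '165/2', '166/-3']
262 ['161/-3', '163/-1', '163/-8', '163/4', '163/3', '166/-2', '165/4', '162/3', '165/-5', '162/68', '163/73', '165/73', '166/64', '163/71', '162/61', '162/61', '174/62', '116/-1', '161/3', '159/-1', '162/4', '165/-1', '166/-5', '166/-4']
266 ['160/7', '162/1', '164/-1', '166/3', '165/-8', '163/-4', '163/-7', '165/1', '167/1', '166/68', '134/71', '129/67', '130/58', '127/70', '127/70', '128/65', '138/64', '138/-3', '160/-5', '159/2', '161/1', '164/7', '164/-1', '164/1']
270 ['160/2', '162/-6', '162/-7', '162/0', '164/-4', '162/-5', '161/-2', '167/4', '154/-2',
[... 3484 characters left out ...]
1', '89/7', '90/12', '89/20', '89/14', '90/4']
334 ['61/70', '61/76', '63/75', '63/75', '64/79', '64/74', '64/74', '64/73', '69/75', '69/78', '67/71', '66/74', '65/74', '66/81', '59/78', '53/72', '43/50', '86/9', '90/11', '88/3', '89/8', '89/-3', '89/6', '89/7']
338 ['59/65', '65/73', '62/77', '61/72', '62/80', '62/75', '62/85', '62/65', '61/81', '61/76', '62/77', '62/76', '61/72', '62/77', '62/81', '60/74', '56/46', '87/11', '88/3', '103/9', '124/10', '131/17', '102/14', '89/3']
342 ['177/5', '174/7', '181/-7', '84/69', '59/68', '63/80', '64/71', '62/67', '63/77', '64/73', '62/69', '62/63', '62/71', '50/74', '60/-4', '91/1', '96/1', '97/11', '103/5', '77/5', '75/6', '79/9', '61/6', '61/10']
```

```bash
python3 - <<'E'
from h import *
s=np.load("top0.npz");P=cloud(s);g=s["image"].astype(float).mean(2)
def edges(cols,z,thr):
    a=[];b=[]
    for u in cols:
        m=[v for v in range(209,229) if P[v,u,2]>thr]
        # contiguous around 220
        v=219
        while P[v-1,u,2]>thr:v-=1
        w=219
        while P[w+1,u,2]>thr:w+=1
        a.append((u,v-.5));b.append((u,w+.5))
    A=onz(s,a,z);B=onz(s,b,z)
    pa=np.polyfit(A[:,1],A[:,0],1);pb=np.polyfit(B[:,1],B[:,0],1)
    return pa,pb,A,B
for nm,cols,z in(("rail",[u for u in range(258,297) if not 286<=u<=293],.068),("sleeve",range(301,331),.0725)):
    pa,pb,A,B=edges(cols,z,.045)
    print(nm,"far",pa,np.degrees(np.arctan(pa[0])),"near",pb,np.degrees(np.arctan(pb[0])))
    for y in(A[:,1].min(),A[:,1].max()):print(y,np.polyval(pa,y),np.polyval(pb,y),(np.polyval(pa,y)+np.polyval(pb,y))/2, np.polyval(pa,y)-np.polyval(pb,y))
# mouth edge: columns 294..302 grays by row
for v in range(213,225): print(v,g[v,284:304].astype(int))
# fixed jaw/moving jaw edges for yaw: dark far-jaw
for nm,u0,u1,rows in(("mjaw",244,262,range(165,205)),("fjaw",322,345,range(160,205))):
    L=[];Rr=[]
    for v in rows:
        c=[u for u in range(u0,u1) if P[v,u,2]>.05]
        L.append((c[0]-.5,v));Rr.append((c[-1]+.5,v))
    for e in(L,Rr):
        W=onz(s,e,.075);p=np.polyfit(W[:,0],W[:,1],1);r=W[:,1]-np.polyval(p,W[:,0]);print(nm,np.degrees(np.arctan(p[0])),r.std())
E
```

```text
rail far [-0.05490471  0.50255151] -3.1426527262998207 near [-0.06363096  0.47794689] -3.6408768385833348
-0.02760544332386317 0.5040671804253583 0.4797034500728935 0.4918853152491259 0.024363730352464752
0.08896389988819116 0.4976669746369775 0.47228603098515287 0.4849765028110652 0.02538094365182464
sleeve far [-0.04576969  0.50760954] -2.6205809147765375 near [-0.05642676  0.47238004] -3.229590331766353
-0.131539775877388 0.513630072026595 0.4798023996240586 0.4967162358253268 0.03382767240253648
-0.042795957619693986 0.5095682953668694 0.4747948736818178 0.4921815845243436 0.03477342168505165
213 [170 169 168 169 121 151 146 146 171 166 162 166 165 172 120  91  73  69
  69  70]
214 [168 170 169 120 121 123 116  85 175 166 164 166 166 132  49  59  60  60
  60  59]
215 [162 113 118 154 101  86  95  86 162 163 169 169 164 166  67  55  60  61
  61  62]
216 [167 160 163 172 160 159 161 159 166 163 164 164 165 173  72  55  60  60
  62  61]
217 [166 165 165 166 165 167 166 167 164 165 164 164 166 174 101  53  61  62
  61  61]
218 [166 165 165 166 165 167 165 166 165 166 164 165 167 172 106  51  59  61
  61  62]
219 [166 163 164 163 162 163 162 161 161 161 160 160 163 166 104  53  62  64
  63  63]
220 [159 160 161 160 160 161 160 161 161 161 162 161 163 168 106  53  63  64
  64  63]
221 [163 163 165 165 165 164 164 164 164 164 164 163 165 169 104  52  62  63
  62  64]
222 [165 166 167 169 170 170 176 175 174 171 170 168 176 179 146  52  60  63
  62  62]
223 [137 128 104 102  75 108 102 102  88  95 114 111 114 143  83  52  60  61
  63  63]
224 [161 155 149 155 125 118 119  93 121 156 156 158 152 155  75  52  45  56
  56  55]
mjaw 2.8849129494483305 0.0015731181335037951
mjaw 2.0069446248667013 0.0021206981822797615
fjaw 9.801067825873577 0.009105430266105986
fjaw 3.1009768713546744 0.0008824751457139197
```

```bash
python3 - <<'E'
from h import *
s=np.load("top0.npz");P=cloud(s);g=s["image"].astype(float).mean(2)
for v in list(range(210,216))+list(range(223,229)): print(v,g[v,282:300].astype(int),(P[v,282:300,2]*1000).astype(int))
print("mouth",onz(s,[[298,218],[298.5,218],[297.5,218]],.0725))
for u in (287,288,289,290,291,292):print(u,onz(s,[[u-.5,213]],.060),onz(s,[[u-.5,225]],.060))
E
python3 - <<'E'
import cv2
a=cv2.imread("pics/scene0.png")[185:235,260:330]; cv2.imwrite("pics/scenezz.png",cv2.resize(a,(770,550),interpolation=cv2.INTER_CUBIC))
E
```

```text
210 [163 163 162 164 165 165 166 168 167 164 162 165 165 164 167 172 173  76] [-1 -4  1  2  8  3  4 -4 -3  2  1  5  2  0 -5  5 -2  7]
211 [164 166 162 163 164 168 166 166 167 165 160 168 166 162 163 170 177  74] [-4 -4  0 -2  3 -6 -1 -2  3 -3 -2 -2 -6  0 -1 -3  0  8]
212 [164 165 163 164 163 167 168 166 164 169 167 171 164 166 162 171 179  98] [ 0  2  7  0  0 -4  6  3 13 -2 -3  2 -6  0  2  1 -6  5]
213 [162 165 170 169 168 169 121 151 146 146 171 166 162 166 165 172 120  91] [  -3    1    2   -2   -5 1736    3   57   55    6   -1    1    0   -5
    0   -6   70   67]
214 [160 165 168 170 169 120 121 123 116  85 175 166 164 166 166 132  49  59] [-1  0  3 -2 -4  0 52 59 67 60  5  0 -7  1 -2 -5 67 66]
215 [161 164 162 113 118 154 101  86  95  86 162 163 169 169 164 166  67  55] [ 0  3 -7 -5 -5 -4 59 60 70 66 65 68 64 72 66 63 73 75]
223 [126 145 137 128 104 102  75 108 102 102  88  95 114 111 114 143  83  52] [63 54 64 63 69 62 64 66 58 55 53 50 43  0  3 -2 37 65]
224 [129 132 161 155 149 155 125 118 119  93 121 156 156 158 152 155  75  52] [-2  2 -4 -1  1 -3 59 62 55 69 -1  0  0 -9  0  
[... 540 characters left out ...]
0 1736    1  -11   -5    3    1   -1   -3    0   -1    1
   -1    2   -2    0]
mouth [[ 0.49332385 -0.03350532  0.0725    ]
 [ 0.49331746 -0.03503394  0.0725    ]
 [ 0.49333023 -0.0319767   0.0725    ]]
287 [[0.50973564 0.00138785 0.06      ]] [[0.47269932 0.00158061 0.06      ]]
288 [[ 0.5097227  -0.00169459  0.06      ]] [[ 0.47268654 -0.00149709  0.06      ]]
289 [[ 0.50970976 -0.004777    0.06      ]] [[ 0.47267375 -0.00457476  0.06      ]]
290 [[ 0.50969682 -0.00785939  0.06      ]] [[ 0.47266097 -0.00765242  0.06      ]]
291 [[ 0.50968388 -0.01094175  0.06      ]] [[ 0.47264819 -0.01073005  0.06      ]]
292 [[ 0.50967094 -0.01402409  0.06      ]] [[ 0.47263541 -0.01380766  0.06      ]]
```

View pics/scenezz.png

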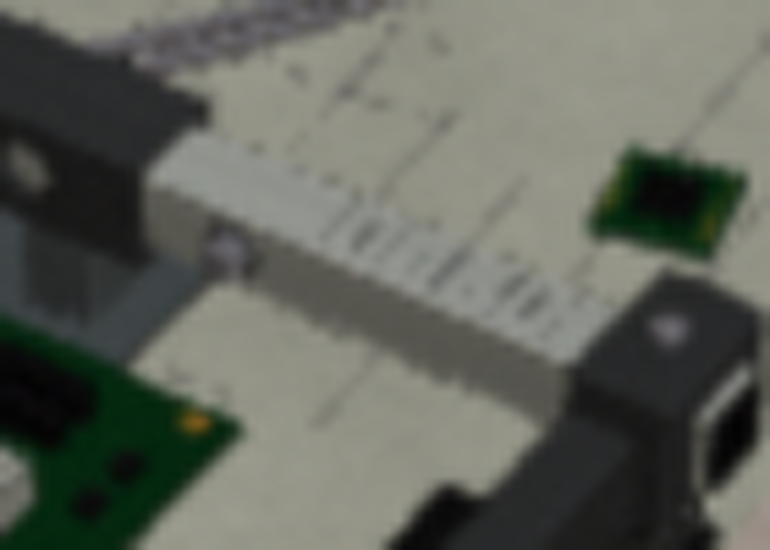

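```bash
python3 - <<'E'
from h import *
s=np.load("scene0.npz");g=s["image"].astype(int).mean(2)
c,d=rays(s,[[280.5,207.2]])
t=(.5095-c[0])/d[:,0];print("button end", c+d*t[:,None])
# sleeve mouth corners: +x top corner and -x top corner
for n,uv in(("px top",(143/11+259.5,188/11+184.5)),("nx top",(207/11+259.5,100/11+184.5))):
    print(n,onz(s,[uv],.0725))
np.set_printoptions(linewidth=200)
print(g[190:212,268:286].astype(int))
E
```

```text
button end [[ 0.5095     -0.00750579  0.05887995]]
px top [[ 0.51638799 -0.02923979  0.0725    ]]
nx top [[ 0.48047655 -0.03731365  0.0725    ]]
[[ 48  50  53  50 103 107  98  97  96  89  93 109 114 104 126 140 133 144]
 [ 43  43  44  44  61  70  80  92 114 115 114 138 143 141 145 146 146 144]
 [ 43  45  44  43  44  47  60 100 126 131 135 142 145 145 145 145 145 145]
 [ 44  44  45  44  43  44  44  54  62  91 110 127 143 145 145 145 143 143]
 [ 43  43  43  44  45  44  43  44  44  49  60 115 140 144 144 143 142 141]
 [ 42  41  43  44  44  44  44  43  44  45  51 112 140 142 143 142 143 141]
 [ 43  42  42  43  42  43  43  44  54  75  80 118 138 142 142 142 143 144]
 [ 42  43  42  42  42  42  43  56  96 133 138 139 134 142 142 140 144 145]
 [ 40  40  43  43  42  43  56  97 135 143 144 144 143 146 135 123 141 143]
 [ 26  32  40  40  42  55  97 138 145 144 144 143 145 145 143 141 144 144]
 [ 24  24  27  30  42  89 136 145 146 146 146 145 143 143 144 144 145 144]
 [ 25  24  25  26  40 100 134 137 142 144 146 147 146 145 144 143 143 143]
 [ 24  24  24  25  36  84  93  97 123 136 142 146 145 146 146 146 144 143]
 [ 25  25  23  24  37  80  86  88  91  94 117 138 141 145 145 146 147 146]
 [ 24  23  24  22  34  77  84  84  86  88  90  88 109 135 139 145 146 146]
 [ 24  25  24  24  33  68  82  84  83  84  81  61  69  79 106 133 136 142]
 [ 24  24  24  25  33  64  79  83  84  83  71  63  81  76  77  91  97 121]
 [ 31  28  27  25  30  49  69  79  83  82  76  89 100  98  74  81  86  91]
 [ 49  44  35  29  30  39  59  71  77  79  66  71  87  92  72  65  82  86]
 [ 50  49  49  44  42  56  64  66  68  70  62  60  72  87  56  70  83  85]
 [ 50  51  50  52  60  65  67  66  66  66  62  74  90 100  79  85  85  84]
 [ 51  51  53  58  65  67  67  66  64  64  88 129 135 134 110 106  94  87]]
```

```bash
python3 -m crank '[{"linear":[0.26,0.73,0],"rot":[0,0,1],"hand":0.68},{"linear":[0.26,0.73,0],"rot":[0,0,1],"hand":0.68},{"linear":[0.26,0.73,0],"rot":[0,0,1],"hand":0.68},{"linear":[0.26,0.73,0],"rot":[0,0,1],"hand":0.68},{"linear":[0.26,0.73,0],"rot":[0,0,1],"hand":0.68},{"linear":[0.26,0.73,0],"rot":[0,0,1],"hand":0.68},{"linear":[0.26,0.73,0],"rot":[0,0,1],"hand":0.68},{"linear":[0.26,0.73,0],"rot":[0,0,1],"hand":0.68},{"linear":[0.26,0.73,0],"rot":[0,0,1],"hand":0.68},{"linear":[0.26,0.73,0],"rot":[0,0,1],"hand":0.68},{"linear":[0.26,0.73,0],"rot":[0,0,1],"hand":0.68},{"linear":[0.26,0.73,0],"rot":[0,0,1],"hand":0.68},{"linear":[0.26,0.73,0],"rot":[0,0,1],"hand":0.68},{"linear":[0,0,0],"rot":[0,0,0],"hand":0.68}]'
cat > st.py <<'E'
from h import *
import sys
o,M=tool();p=o["tool_pos"]
th=np.radians(3.1);d=np.array([-np.sin(th),np.cos(th)]);e=np.array([np.cos(th),np.sin(th)])
B=np.array([.4908,-.0082])  # initial button mid
r=np.array(p[:2])-B
print("t%.2f pos"%o["clock"],np.round(np.array(p)*1000,1),"along %.1f across %.1f mm"%(r@d*1000,r@e*1000),"tool-y yaw %.2f"%np.degrees(np.arctan2(-M[1,1],-M[0,1])),"tilt",np.round(np.degrees(M[:2,0]),2),"F",np.round(o["force"],1),"M",np.round(o["moment"],2),"open %.1f"%(o["opening"]*1000))
E
python3 st.py
```

```text
clock: 1.85
tool_pos: [0.4771, -0.0275, 0.2205]
orientation: [92.6, 89.5, -176.4]
force: [-0.1, -0.1, -1.2]
opening: 0.06
t1.85 pos [477.1 -27.5 220.5] along -18.6 across -14.7 mm tool-y yaw 1.00 tilt [-0.48 -0.03] F [-0.1 -0.1 -1.2] M [ 0.01  0.14 -0.04] open 60.0
```

```bash
python3 -m crank '[{"linear":[0.218,0.497,-0.5],"rot":[0,-0.1,0.42],"hand":0.68},{"linear":[0,0,-0.5],"rot":[0,0,0],"hand":0.68},{"linear":[0,0,-0.5],"rot":[0,0,0],"hand":0.68},{"linear":[0,0,0],"rot":[0,0,0],"hand":0.68}]' >/dev/null
python3 st.py; python3 - <<'E'
from h import *
from plant import eyes
for n in("scene","top"):
    s=eyes.snapshot(n);np.savez(f"{n}1.npz",**s);a=s["image"][:,:,::-1]
    a=a[120:300,180:370] if n=="scene" else a[140:280,220:400]
    cv2.imwrite(f"pics/{n}1.png",cv2.resize(a,None,fx=4,fy=4 if n=="top" else 3.3,interpolation=cv2.INTER_CUBIC))
E
```

```text
t2.35 pos [489.5   2.  128.4] along 10.3 across -0.8 mm tool-y yaw 3.07 tilt [ 0.02 -0.05] F [ 0.3 -0.9  0.9] M [ 0.02  0.07 -0.01] open 59.9
```

View pics/scene1.png

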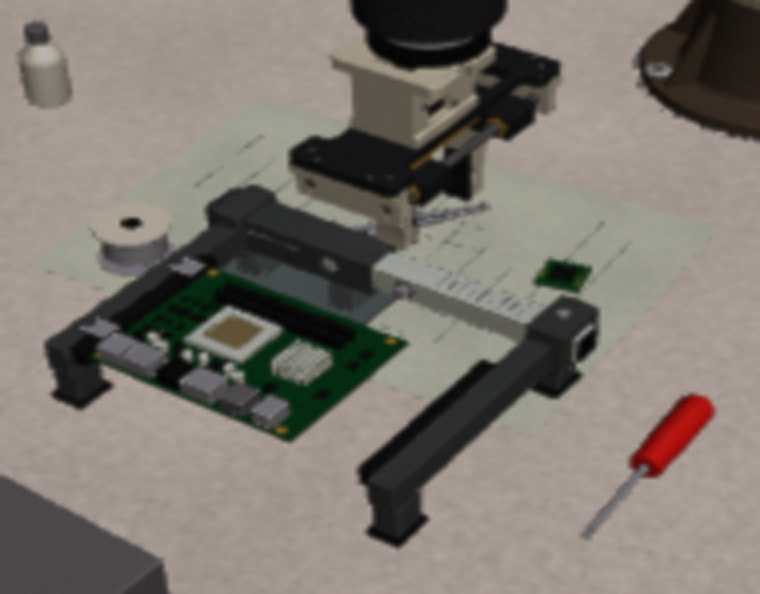

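View pics/top1.png

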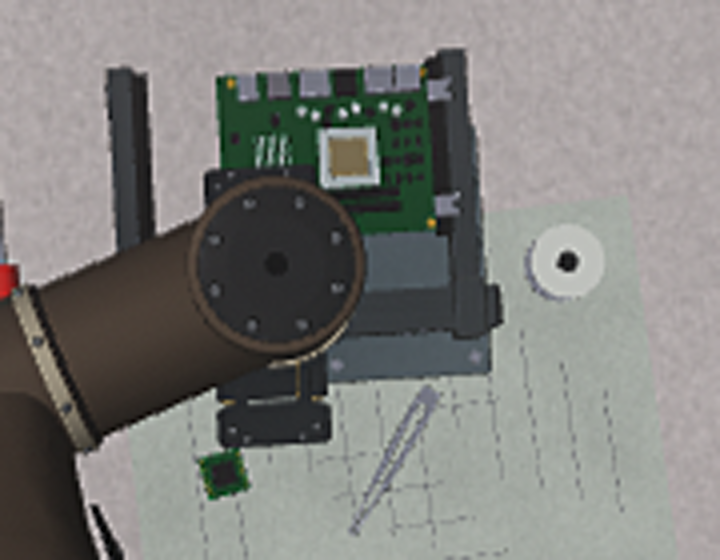

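```bash
python3 -m crank '[{"linear":[0.014,0.002,-0.5],"rot":[0,0,0],"hand":0.68},{"linear":[0,0,-0.5],"rot":[0,0,0],"hand":0.68},{"linear":[0,0,-0.5],"rot":[0,0,0],"hand":0.68},{"linear":[0,0,0],"rot":[0,0,0],"hand":0.68}]' >/dev/null
python3 st.py; python3 - <<'E'
from h import *
from plant import eyes
s=eyes.snapshot("scene");a=s["image"][175:245,245:335,::-1]
cv2.imwrite("pics/scene2.png",cv2.resize(a,None,fx=8,fy=8,interpolation=cv2.INTER_CUBIC))
E
```

```text
t2.95 pos [497.6   3.   46. ] along 10.8 across 7.4 mm tool-y yaw 3.04 tilt [0.97 0.22] F [-0.1 -0.5  0.9] M [-0.03  0.16 -0.02] open 59.7
```

View pics/scene2.png

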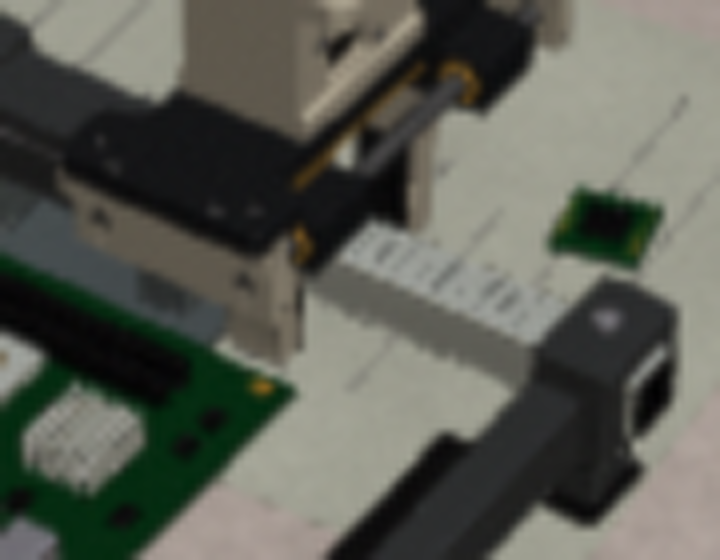

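```bash
python3 -m crank '[{"linear":[-0.12,-0.006,-0.05],"rot":[-0.04,0.19,0.01],"hand":0.68},{"linear":[0,0,0],"rot":[0,0,0],"hand":0.68}]' >/dev/null; python3 st.py;
```

```text
t3.25 pos [493.1   3.5  47.3] along 11.6 across 2.9 mm tool-y yaw 3.14 tilt [0.36 0.13] F [ 0.9  0.7 -0.3] M [-0.03  0.09  0.03] open 59.5
```

```bash
python3 -m crank '[{"linear":[-0.05,-0.015,-0.1],"rot":[-0.03,0.07,0],"hand":0.68},{"linear":[0,0,0],"rot":[0,0,0],"hand":0.68}]' >/dev/null; python3 st.py; python3 -m crank '[{"linear":[0,0,0],"rot":[0,0,0],"hand":0.68}]'>/dev/null; python3 st.py
```

```text
t3.50 pos [490.6   2.9  42.1] along 11.1 across 0.4 mm tool-y yaw 3.14 tilt [0.11 0.02] F [ 0.   0.2 -0.2] M [0.06 0.15 0.04] open 59.5
t3.62 pos [490.7   2.9  42.2] along 11.1 across 0.5 mm tool-y yaw 3.16 tilt [0.12 0.02] F [ 0.4  0.1 -0.5] M [ 0.05  0.07 -0.02] open 59.7
```

```bash
python3 -m crank '[{"linear":[-0.01,-0.007,-0.09],"rot":[0,0.02,0],"hand":0.55},{"linear":[0,0,0],"rot":[0,0,0],"hand":0.5}]' >/dev/null; python3 st.py; python3 -m crank '[{"linear":[0,0,0],"rot":[0,0,0],"hand":0.46},{"linear":[0,0,0],"rot":[0,0,0],"hand":0.43}]'>/dev/null; python3 st.py;python3 -m crank '[{"linear":[0,0,0],"rot":[0,0,0],"hand":0.40},{"linear":[0,0,0],"rot":[0,0,0],"hand":0.40}]'>/dev/null; python3 st.py
```

```text
t3.88 pos [490.    2.4  36.4] along 10.7 across -0.2 mm tool-y yaw 3.16 tilt [0.   0.01] F [-0.6  0.1  1.1] M [-0.02  0.14 -0.  ] open 46.3
t4.12 pos [490.8   2.6  36.4] along 10.8 across 0.6 mm tool-y yaw 3.17 tilt [0.07 0.02] F [ 3.8 -1.6 -1.8] M [-0.41 -1.03 -0.02] open 38.6
t4.38 pos [490.8   2.6  36.4] along 10.8 across 0.6 mm tool-y yaw 3.17 tilt [0.06 0.02] F [ 0.6 -0.  -1.5] M [-0.02 -0.18 -0.07] open 35.3
```

```bash
for i in 1; do python3 -m crank '[{"linear":[0,0,0],"rot":[0,0,0],"hand":0.34},{"linear":[0,0,0],"rot":[0,0,0],"hand":0.34}]'>/dev/null; python3 st.py; python3 -m crank '[{"linear":[0,0,0],"rot":[0,0,0],"hand":0.29},{"linear":[0,0,0],"rot":[0,0,0],"hand":0.29}]'>/dev/null; python3 st.py; python3 -m crank '[{"linear":[0,0,0],"rot":[0,0,0],"hand":0.22},{"linear":[0,0,0],"rot":[0,0,0],"hand":0.22}]'>/dev/null; python3 st.py; done
```

```text
t4.62 pos [490.6   2.6  36.4] along 10.8 across 0.4 mm tool-y yaw 3.16 tilt [0.05 0.02] F [ 1.4  0.7 -1.2] M [-0.05 -0.22  0.  ] open 29.8
t4.88 pos [490.7   2.6  36.4] along 10.8 across 0.5 mm tool-y yaw 3.16 tilt [0.06 0.02] F [ 2.9 -0.8 -0.9] M [-0.22 -0.52  0.02] open 25.8
t5.12 pos [491.6   2.8  36.5] along 10.9 across 1.4 mm tool-y yaw 3.17 tilt [0.14 0.04] F [ 0.8 -0.7 -0.1] M [-0.03  0.07 -0.1 ] open 23.7
```

```bash
cat > look.py <<'E'
from h import *
from plant import eyes
import sys
s=eyes.snapshot("scene");np.savez("last.npz",**s);a=s["image"][175:245,245:335,::-1]
cv2.imwrite("pics/%s.png"%sys.argv[1],cv2.resize(a,None,fx=8,fy=8,interpolation=cv2.INTER_CUBIC))
E
python3 look.py pinch
```

```text
(no output)
```

View pics/pinch.png

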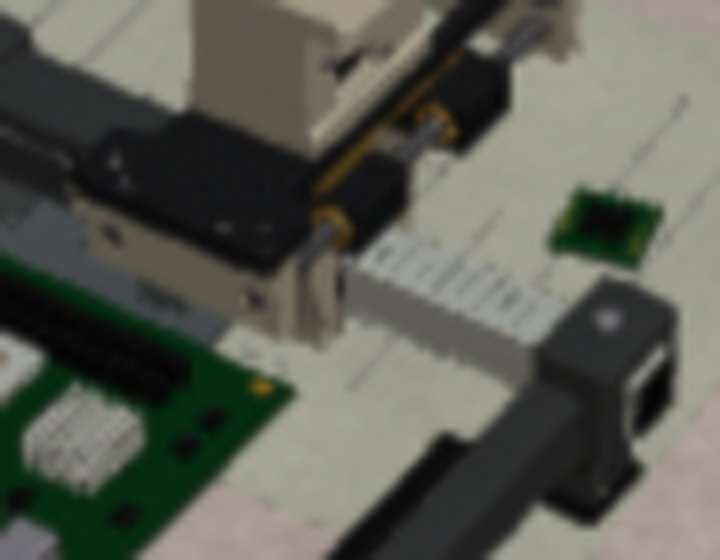

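```bash
python3 -m crank '[{"linear":[0.003,-0.05,0],"rot":[0,0,0],"hand":0.2},{"linear":[0.003,-0.05,0],"rot":[0,0,0],"hand":0.2}]'>/dev/null; python3 st.py;  python3 -m crank '[{"linear":[0.003,-0.05,0],"rot":[0,0,0],"hand":0.2},{"linear":[0.003,-0.05,0],"rot":[0,0,0],"hand":0.2}]'>/dev/null; python3 st.py
```

```text
t5.42 pos [491.8  -2.9  36.5] along 5.2 across 1.3 mm tool-y yaw 3.18 tilt [0.14 0.08] F [ 1.1  3.  -0.9] M [ 0.97 -0.07 -0.08] open 23.6
t5.67 pos [492.2  -9.1  36.5] along -1.0 across 1.4 mm tool-y yaw 3.18 tilt [0.14 0.09] F [ 1.4  2.  -1.6] M [ 0.97 -0.12 -0.08] open 23.7
```

```bash
for i in 1 2; do :; done; python3 -m crank '[{"linear":[0.001,-0.03,0],"rot":[0,0,0],"hand":0.2},{"linear":[0.001,-0.03,0],"rot":[0,0,0],"hand":0.2}]'>/dev/null; python3 st.py; python3 -m crank '[{"linear":[0.001,-0.025,0],"rot":[0,0,0],"hand":0.2}]'>/dev/null; python3 st.py; python3 -m crank '[{"linear":[0.001,-0.025,0],"rot":[0,0,0],"hand":0.2}]'>/dev/null; python3 st.py
```

```text
t5.92 pos [492.5 -13.1  36.5] along -5.0 across 1.4 mm tool-y yaw 3.16 tilt [0.15 0.1 ] F [ 0.9  3.4 -2.1] M [ 0.91 -0.2   0.02] open 23.6
t6.05 pos [492.5 -14.8  36.5] along -6.6 across 1.3 mm tool-y yaw 3.16 tilt [0.15 0.1 ] F [ 1.5  2.4 -1.6] M [ 0.86 -0.16  0.02] open 24.0
t6.17 pos [492.6 -16.4  36.5] along -8.2 across 1.3 mm tool-y yaw 3.16 tilt [0.15 0.09] F [ 2.   2.5 -1.6] M [ 0.93 -0.17 -0.07] open 24.1
```

```bash
python3 -m crank '[{"linear":[0.001,-0.02,0],"rot":[0,0,0],"hand":0.2}]'>/dev/null; python3 st.py; python3 -m crank '[{"linear":[0.001,-0.02,0],"rot":[0,0,0],"hand":0.2}]'>/dev/null; python3 st.py
```

```text
t6.30 pos [492.6 -17.6  36.5] along -9.5 across 1.3 mm tool-y yaw 3.16 tilt [0.15 0.09] F [ 1.8  2.4 -1.7] M [ 0.89 -0.2  -0.06] open 24.0
t6.42 pos [492.7 -18.9  36.5] along -10.8 across 1.3 mm tool-y yaw 3.16 tilt [0.15 0.1 ] F [ 1.   2.6 -1.3] M [ 0.93 -0.21 -0.06] open 23.9
```

```bash
python3 look.py edge1; python3 - <<'E'
from h import *
from plant import eyes
s=eyes.snapshot("top");a=s["image"][180:260,250:370,::-1]
cv2.imwrite("pics/topedge.png",cv2.resize(a,None,fx=6,fy=6,interpolation=cv2.INTER_CUBIC))
E
```

```text
(no output)
```

View pics/edge1.png

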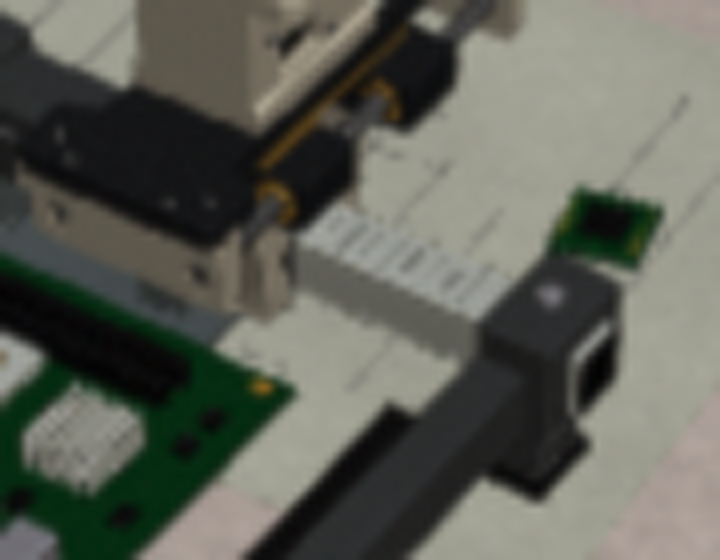

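```bash
python3 - <<'E'
from h import *
a=np.load("scene0.npz");b=np.load("last.npz")
from h import proj
p=np.array([[.4867,.083,.08]]);q=p+np.array([[.054*.0217,-.0217,0]])
print(proj(a,p)-proj(a,q), "observed",(608-551)/8,(318-293)/8)
E
python3 -m crank '[{"linear":[0.001,-0.02,0],"rot":[0,0,0],"hand":0.2}]'>/dev/null; python3 st.py; python3 -m crank '[{"linear":[0.001,-0.018,0],"rot":[0,0,0],"hand":0.2}]'>/dev/null; python3 st.py
```

```text
[[6.99457823 3.04671909]] observed 7.125 3.125
t6.65 pos [492.8 -20.2  36.5] along -12.1 across 1.3 mm tool-y yaw 3.17 tilt [0.15 0.09] F [ 1.2  2.7 -1.2] M [ 0.88 -0.24 -0.07] open 23.9
t6.78 pos [492.8 -21.3  36.5] along -13.2 across 1.3 mm tool-y yaw 3.17 tilt [0.15 0.09] F [ 1.6  2.6 -1.4] M [ 0.88 -0.15 -0.04] open 23.9
```

```bash
python3 -m crank '[{"linear":[0.001,-0.014,0],"rot":[0,0,0],"hand":0.2}]'>/dev/null; python3 st.py; python3 -m crank '[{"linear":[0,0,0],"rot":[0,0,0],"hand":0.30}]'>/dev/null; python3 st.py; python3 -m crank '[{"linear":[0,0,0],"rot":[0,0,0],"hand":0.33}]'>/dev/null; python3 st.py;python3 -m crank '[{"linear":[0,0,0],"rot":[0,0,0],"hand":0.38}]'>/dev/null; python3 st.py
```

```text
t6.90 pos [492.9 -22.2  36.5] along -14.1 across 1.4 mm tool-y yaw 3.17 tilt [0.15 0.09] F [ 2.6  3.1 -1.2] M [ 0.88 -0.17 -0.04] open 23.8
t7.03 pos [492.6 -22.4  36.4] along -14.3 across 1.1 mm tool-y yaw 3.16 tilt [0.13 0.08] F [-0.5  2.6 -0.4] M [ 0.8   0.09 -0.04] open 26.0
t7.15 pos [492.5 -22.6  36.5] along -14.5 across 0.9 mm tool-y yaw 3.17 tilt [0.11 0.07] F [-0.5 -0.6  0.2] M [0.06 0.12 0.03] open 28.3
t7.28 pos [492.  -22.9  36.4] along -14.8 across 0.4 mm tool-y yaw 3.16 tilt [0.06 0.05] F [ 0.1 -0.4 -0.3] M [0.08 0.05 0.02] open 31.8
```

```bash
python3 -m crank '[{"linear":[-0.006,0.2,0],"rot":[0,0,0],"hand":0.42},{"linear":[-0.012,0.2,0],"rot":[0,0,0],"hand":0.44}]'>/dev/null; python3 st.py;  python3 look.py cap
```

```text
t7.53 pos [490.5   1.4  36.4] along 9.6 across 0.2 mm tool-y yaw 3.07 tilt [0.02 0.02] F [ 0.9  0.  -0.2] M [ 0.02  0.1  -0.02] open 38.3
```

View pics/cap.png

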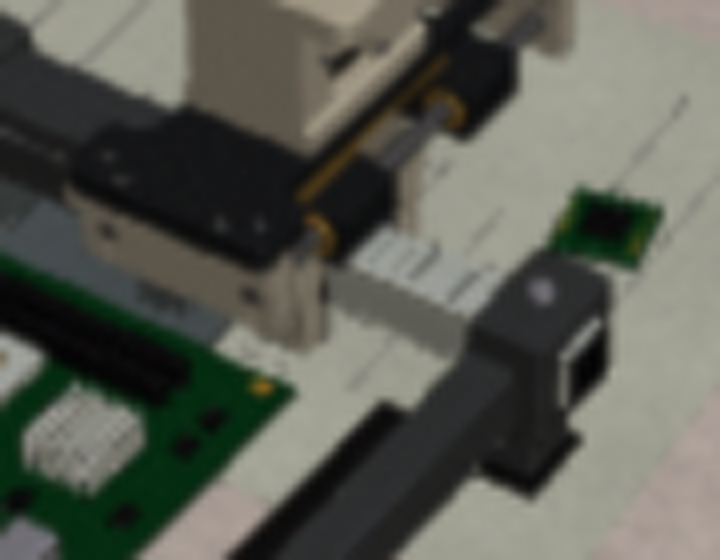

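```bash
python3 -m crank '[{"linear":[-0.011,0.2,0],"rot":[0,0,0],"hand":0.44},{"linear":[-0.011,0.2,0],"rot":[0,0,0],"hand":0.42},{"linear":[0,0,0],"rot":[0,0,0],"hand":0.42}]'>/dev/null; python3 st.py;  python3 look.py cap2
```

```text
t7.95 pos [489.2  29.3  36.5] along 37.5 across 0.4 mm tool-y yaw 3.20 tilt [0.05 0.03] F [ 0.6  0.5 -0.1] M [0.   0.13 0.  ] open 37.1
```

View pics/cap2.png

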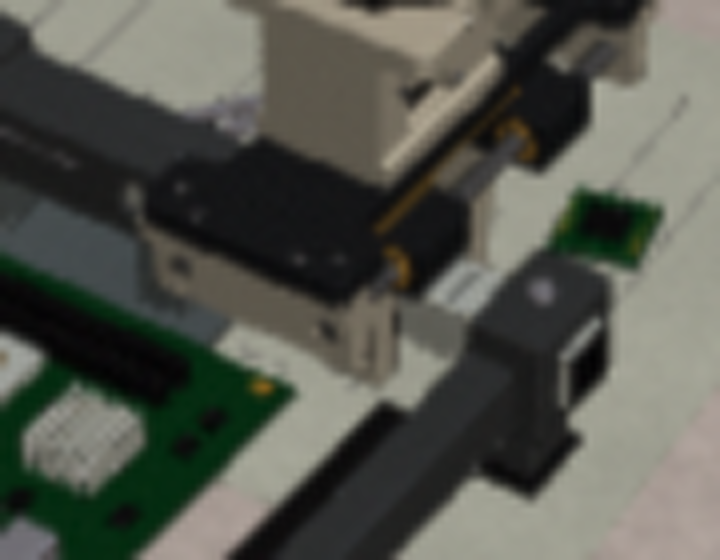

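```bash
python3 -m crank '[{"linear":[0.01,0,0],"rot":[0,0,0],"hand":0.34},{"linear":[0,0,0],"rot":[0,0,0],"hand":0.30}]'>/dev/null; python3 st.py;  python3 -m crank '[{"linear":[0,0,0],"rot":[0,0,0],"hand":0.25},{"linear":[0,0,0],"rot":[0,0,0],"hand":0.22},{"linear":[0,0,0],"rot":[0,0,0],"hand":0.2}]'>/dev/null; python3 st.py
```

```text
t8.25 pos [489.6  28.7  36.4] along 36.9 across 0.8 mm tool-y yaw 3.18 tilt [0.03 0.02] F [-0.5 -0.8 -0.4] M [ 0.01  0.04 -0.01] open 27.3
t8.62 pos [490.1  28.6  36.5] along 36.8 across 1.3 mm tool-y yaw 3.13 tilt [0.08 0.06] F [ 0.3  2.3 -0.6] M [0.52 0.19 0.01] open 23.8
```

Gripped on plain rail. Sliding in small steps.

```bash
python3 -m crank '[{"linear":[0.001,-0.03,0],"rot":[0,0,0],"hand":0.2}]'>/dev/null; python3 st.py; python3 -m crank '[{"linear":[0.002,-0.03,0],"rot":[0,0,0],"hand":0.2}]'>/dev/null; python3 st.py; python3 -m crank '[{"linear":[0.002,-0.03,0],"rot":[0,0,0],"hand":0.2},{"linear":[0.002,-0.03,0],"rot":[0,0,0],"hand":0.2}]'>/dev/null; python3 st.py; 
```

```text
t8.75 pos [490.3  27.6  36.5] along 35.8 across 1.4 mm tool-y yaw 3.12 tilt [0.1  0.13] F [-2.9 10.2  1.6] M [3.58 1.33 0.04] open 24.1
t8.88 pos [490.3  26.8  36.5] along 35.0 across 1.4 mm tool-y yaw 3.11 tilt [0.12 0.21] F [-3.7  9.7  0.4] M [3.36 1.47 0.  ] open 23.6
t9.12 pos [490.4  25.3  36.5] along 33.5 across 1.4 mm tool-y yaw 3.11 tilt [0.13 0.36] F [-3.3 10.5  1.8] M [ 3.23  1.37 -0.01] open 23.9
```

```bash
python3 look.py s1; python3 st.py
```

```text
t9.18 pos [490.4  25.2  36.5] along 33.4 across 1.4 mm tool-y yaw 3.11 tilt [0.14 0.37] F [-3.   9.3  0.7] M [3.05 1.28 0.05] open 24.0
```

View pics/s1.png

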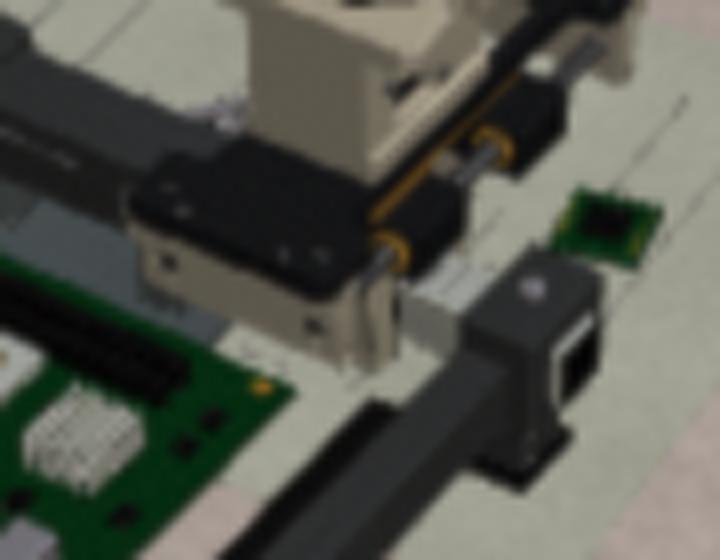

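```bash
python3 -m crank '[{"linear":[0,0,0],"rot":[0,0,0],"hand":0.2}]'>/dev/null; python3 st.py; python3 -m crank '[{"linear":[-0.005,0,0],"rot":[-0.07,0.03,0],"hand":0.2},{"linear":[0,0,0],"rot":[0,0,0],"hand":0.2}]'>/dev/null; python3 st.py; 
```

```text
t9.30 pos [490.4  25.4  36.5] along 33.6 across 1.4 mm tool-y yaw 3.14 tilt [0.13 0.36] F [ 1.  -1.5 -1.7] M [-0.76 -0.29 -0.04] open 23.9
t9.55 pos [490.3  25.2  36.5] along 33.4 across 1.3 mm tool-y yaw 3.14 tilt [-0.   -0.02] F [-0.7  2.1  0.5] M [ 0.67  0.13 -0.01] open 23.9
```

```bash
python3 -m crank '[{"linear":[0.001,-0.02,0],"rot":[0,0,0],"hand":0.2}]'>/dev/null; python3 st.py; python3 -m crank '[{"linear":[0.001,-0.02,0],"rot":[0,0,0],"hand":0.2}]'>/dev/null; python3 st.py; 
```

```text
t9.68 pos [490.3  24.8  36.5] along 33.0 across 1.3 mm tool-y yaw 3.12 tilt [0.01 0.05] F [-3.3  9.6  1.5] M [3.64 1.23 0.02] open 23.7
t9.80 pos [490.4  24.6  36.5] along 32.8 across 1.4 mm tool-y yaw 3.10 tilt [0.04 0.14] F [-2.4  8.6  0.1] M [3.33 1.08 0.01] open 23.6
```

```bash
python3 -m crank '[{"linear":[0,0,0],"rot":[0,0,0],"hand":0.3},{"linear":[0,0,0],"rot":[-0.03,0,0],"hand":0.5},{"linear":[0,0,0.4],"rot":[0,0,0],"hand":0.6},{"linear":[0,0.2,0.8],"rot":[0,0,0],"hand":0.6},{"linear":[0,0.5,0.8],"rot":[0,0,0],"hand":0.6}]'>/dev/null; python3 st.py; python3 look.py m1;python3 - <<'E'
from h import *
from plant import eyes
s=eyes.snapshot("top");np.savez("top_m1.npz",**s);a=s["image"][195:240,270:340,::-1]
cv2.imwrite("pics/topm1.png",cv2.resize(a,None,fx=10,fy=10,interpolation=cv2.INTER_CUBIC))
E
```

```text
t10.43 pos [486.1  63.4 155.6] along 71.7 across -0.8 mm tool-y yaw 2.88 tilt [-0.58 -0.36] F [ 1.5  1.2 -0.1] M [ 0.12 -0.18  0.04] open 51.8
```

View pics/m1.png

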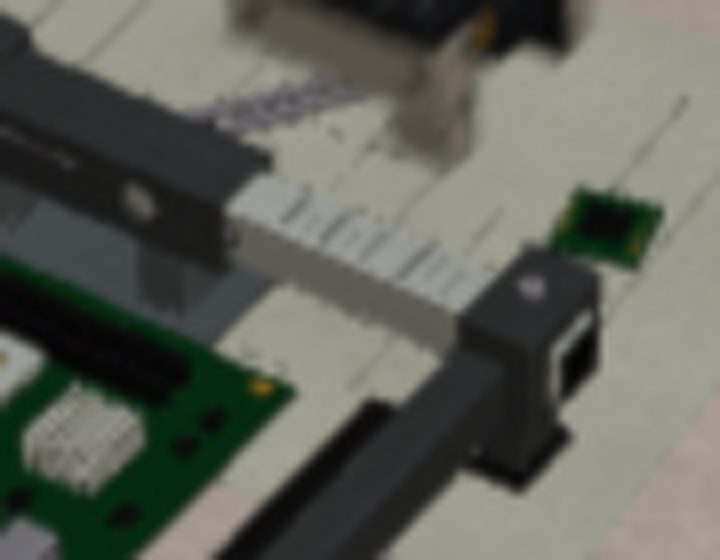

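View pics/topm1.png

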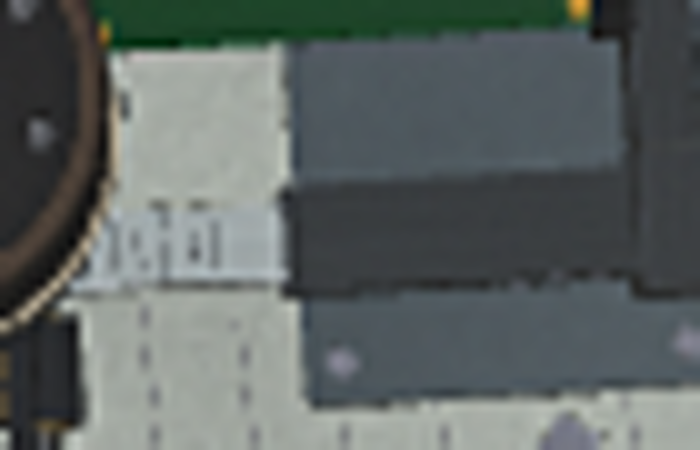

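```bash
python3 -m crank '[{"linear":[0.07,-0.36,-0.3],"rot":[0.07,-0.11,0.05],"hand":0.5},{"linear":[0,-0.36,-0.5],"rot":[0,0,0],"hand":0.48},{"linear":[0,0,-0.2],"rot":[0,0,0],"hand":0.48},{"linear":[0,0,0],"rot":[0,0,0],"hand":0.48}]'>/dev/null; python3 st.py
```

```text
t11.03 pos [494.5  22.6  99.8] along 30.6 across 5.4 mm tool-y yaw 3.41 tilt [0.72 0.27] F [0.1 1.5 0.2] M [-0.01  0.14 -0.02] open 42.1
```

```bash
python3 -m crank '[{"linear":[-0.075,-0.045,-0.1],"rot":[-0.05,0.14,-0.05],"hand":0.48},{"linear":[0,0,0],"rot":[0,0,0],"hand":0.48}]'>/dev/null; python3 st.py; python3 -m crank '[{"linear":[-0.01,0,-0.25],"rot":[0,0,0],"hand":0.48},{"linear":[0,0,0],"rot":[0,0,0],"hand":0.48}]'>/dev/null; python3 st.py
```

```text
t11.28 pos [490.4  20.6  94.4] along 28.7 across 1.1 mm tool-y yaw 3.20 tilt [0.04 0.01] F [0.6 0.3 0.1] M [0.04 0.05 0.02] open 41.9
t11.53 pos [490.2  21.1  79.1] along 29.3 across 1.0 mm tool-y yaw 3.24 tilt [0.1  0.04] F [-0.4 -0.1  0.7] M [0.05 0.16 0.01] open 42.4
```

```bash
python3 -m crank '[{"linear":[0,-0.01,-0.25],"rot":[0,0.02,0],"hand":0.48},{"linear":[0,0,-0.25],"rot":[0,0,0],"hand":0.46},{"linear":[0,0,0],"rot":[0,0,0],"hand":0.46}]'>/dev/null; python3 st.py; python3 -m crank '[{"linear":[0,0,-0.15],"rot":[0,0.02,0],"hand":0.4},{"linear":[0,0,0],"rot":[0,0,0],"hand":0.4}]'>/dev/null; python3 st.py
```

```text
t11.90 pos [490.1  20.6  47.2] along 28.8 across 0.9 mm tool-y yaw 3.25 tilt [-0.01  0.04] F [-0.8 -0.4 -0.5] M [-0.03  0.13 -0.03] open 40.4
t12.15 pos [490.3  20.6  37.6] along 28.8 across 1.0 mm tool-y yaw 3.26 tilt [-0.12  0.03] F [-0.5  0.1  0.7] M [ 0.02  0.08 -0.01] open 35.6
```

```bash
python3 -m crank '[{"linear":[0.003,0,-0.01],"rot":[0,-0.02,-0.02],"hand":0.32},{"linear":[0,0,0],"rot":[0,0,0],"hand":0.26},{"linear":[0,0,0],"rot":[0,0,0],"hand":0.22},{"linear":[0,0,0],"rot":[0,0,0],"hand":0.2}]'>/dev/null; python3 st.py; python3 -m crank '[{"linear":[0.001,-0.02,0],"rot":[0,0,0],"hand":0.2}]'>/dev/null; python3 st.py; python3 -m crank '[{"linear":[0.001,-0.025,0],"rot":[0,0,0],"hand":0.2}]'>/dev/null; python3 st.py
```

```text
t12.65 pos [490.6  20.7  37.4] along 28.9 across 1.3 mm tool-y yaw 3.14 tilt [0.03 0.06] F [ 1.6 -0.6 -2.6] M [-0.05 -0.18  0.  ] open 24.1
t12.78 pos [490.6  20.4  37.4] along 28.6 across 1.3 mm tool-y yaw 3.12 tilt [0.05 0.13] F [-3.7 10.6 -0.4] M [3.52 1.58 0.02] open 23.7
t12.90 pos [490.6  20.   37.4] along 28.2 across 1.3 mm tool-y yaw 3.10 tilt [0.06 0.22] F [-4.3  8.9 -1.3] M [3.34 1.6  0.07] open 23.9
```

```bash
python3 -m crank '[{"linear":[-0.006,-0.03,0],"rot":[-0.04,0,0.01],"hand":0.2}]'>/dev/null; python3 st.py; python3 -m crank '[{"linear":[-0.006,-0.03,0],"rot":[-0.03,0,0.01],"hand":0.2}]'>/dev/null; python3 st.py;  python3 -m crank '[{"linear":[-0.006,-0.03,0],"rot":[-0.03,0,0.01],"hand":0.2}]'>/dev/null; python3 st.py
```

```text
t13.03 pos [490.6  19.5  37.4] along 27.7 across 1.3 mm tool-y yaw 3.15 tilt [0.13 0.13] F [-1.6  9.8 -3.6] M [ 3.49  0.8  -0.02] open 24.4
t13.15 pos [490.7  19.2  37.4] along 27.3 across 1.4 mm tool-y yaw 3.19 tilt [0.19 0.08] F [-1.9 10.1 -2.6] M [ 3.5   1.06 -0.11] open 23.5
t13.28 pos [490.8  18.8  37.4] along 26.9 across 1.4 mm tool-y yaw 3.23 tilt [0.25 0.03] F [-0.5 10.7 -2.6] M [ 3.59  1.09 -0.13] open 23.9
```

```bash
python3 -m crank '[{"linear":[0,-0.035,0],"rot":[0,0.03,-0.01],"hand":0.2},{"linear":[0,-0.035,0],"rot":[0,0.01,0],"hand":0.2}]'>/dev/null; python3 st.py;python3 -m crank '[{"linear":[0,-0.035,0],"rot":[0,0.01,0],"hand":0.2},{"linear":[0,-0.035,0],"rot":[0,0.01,0],"hand":0.2}]'>/dev/null; python3 st.py; python3 look.py s3
```

```text
t13.53 pos [490.8  17.2  37.4] along 25.4 across 1.4 mm tool-y yaw 3.17 tilt [0.09 0.22] F [-3.1 10.7 -0.5] M [ 3.46  1.52 -0.1 ] open 24.1
t13.78 pos [490.9  15.6  37.4] along 23.8 across 1.3 mm tool-y yaw 3.16 tilt [0.03 0.41] F [-3.3  9.6 -0.8] M [ 3.27  1.43 -0.07] open 23.9
```

View pics/s3.png

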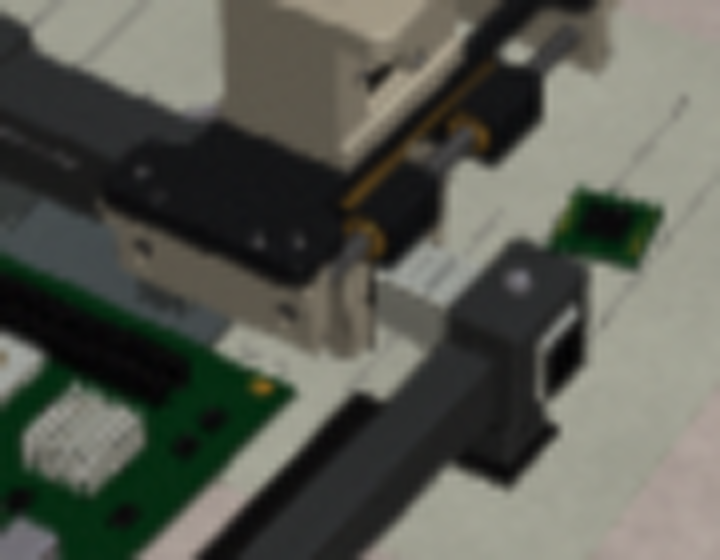

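```bash
python3 -m crank '[{"linear":[0.001,-0.045,0],"rot":[-0.02,0,0],"hand":0.2},{"linear":[0.001,-0.05,0],"rot":[-0.02,0,0],"hand":0.2}]'>/dev/null; python3 st.py;python3 -m crank '[{"linear":[0.001,-0.05,0],"rot":[-0.02,0,0],"hand":0.2},{"linear":[0.001,-0.05,0],"rot":[-0.02,0,0],"hand":0.2}]'>/dev/null; python3 st.py
```

```text
t14.07 pos [491.   12.4  37.4] along 20.6 across 1.3 mm tool-y yaw 3.16 tilt [0.07 0.39] F [-3.2 10.5 -1.1] M [ 3.38  1.4  -0.07] open 23.8
t14.32 pos [491.3   9.   37.4] along 17.2 across 1.4 mm tool-y yaw 3.16 tilt [0.12 0.37] F [-3.4 10.5 -1.8] M [ 3.49  1.51 -0.06] open 23.6
```

```bash
python3 -m crank '[{"linear":[0.001,-0.05,0],"rot":[-0.03,0,0],"hand":0.2},{"linear":[0.001,-0.05,0],"rot":[-0.03,0,0],"hand":0.2},{"linear":[0.001,-0.05,0],"rot":[-0.03,0,0],"hand":0.2}]'>/dev/null; python3 st.py;python3 -m crank '[{"linear":[0.001,-0.05,0],"rot":[-0.03,0,0],"hand":0.2},{"linear":[0.001,-0.05,0],"rot":[-0.03,0,0],"hand":0.2},{"linear":[0.001,-0.05,0],"rot":[-0.03,0,0],"hand":0.2}]'>/dev/null; python3 st.py
```

```text
t14.70 pos [491.5   3.8  37.4] along 11.9 across 1.4 mm tool-y yaw 3.16 tilt [0.18 0.19] F [-2.9 10.2 -1.3] M [ 3.67  1.57 -0.05] open 24.0
t15.07 pos [491.8  -1.4  37.4] along 6.8 across 1.4 mm tool-y yaw 3.14 tilt [0.25 0.01] F [-4.  10.3  0.2] M [ 3.83  1.63 -0.02] open 23.6
```

```bash
for k in 1; do python3 -m crank '[{"linear":[0.001,-0.035,0],"rot":[0,0.02,0],"hand":0.2},{"linear":[0.001,-0.035,0],"rot":[0,0.02,0],"hand":0.2}]'>/dev/null; python3 st.py; python3 -m crank '[{"linear":[0.001,-0.03,0],"rot":[0,0.01,0],"hand":0.2}]'>/dev/null; python3 st.py;  python3 -m crank '[{"linear":[0.001,-0.03,0],"rot":[0,0.01,0],"hand":0.2}]'>/dev/null; python3 st.py; done
```

```text
t15.32 pos [491.9  -3.1  37.4] along 5.0 across 1.4 mm tool-y yaw 3.14 tilt [0.07 0.18] F [-4.2 10.  -0.4] M [ 3.41  1.41 -0.04] open 23.5
t15.45 pos [491.9  -3.7  37.4] along 4.4 across 1.3 mm tool-y yaw 3.14 tilt [0.03 0.27] F [-4.1 10.3 -0.7] M [3.19 1.37 0.01] open 23.7
t15.57 pos [491.9  -4.4  37.4] along 3.8 across 1.3 mm tool-y yaw 3.14 tilt [-0.    0.35] F [-2.6  9.1 -0.4] M [ 3.07  1.33 -0.06] open 23.8
```

```bash
python3 -m crank '[{"linear":[0.001,-0.03,0],"rot":[-0.02,0,0],"hand":0.2},{"linear":[0.001,-0.03,0],"rot":[-0.02,0,0],"hand":0.2}]'>/dev/null; python3 st.py;  python3 -m crank '[{"linear":[0.001,-0.024,0],"rot":[0,0,0],"hand":0.2},{"linear":[0.001,-0.024,0],"rot":[0,0,0],"hand":0.2}]'>/dev/null; python3 st.py; python3 -m crank '[{"linear":[0.001,-0.024,0],"rot":[0,0,0],"hand":0.2},{"linear":[0.001,-0.024,0],"rot":[0,0,0],"hand":0.2}]'>/dev/null; python3 st.py; python3 look.py s4
```

```text
t15.82 pos [492.   -5.7  37.4] along 2.4 across 1.4 mm tool-y yaw 3.13 tilt [0.03 0.31] F [-3.   8.4 -1. ] M [ 3.05  1.22 -0.  ] open 23.6
t16.07 pos [492.   -6.5  37.4] along 1.7 across 1.3 mm tool-y yaw 3.14 tilt [0.05 0.45] F [-2.8  9.1 -0.1] M [ 2.76  1.29 -0.02] open 23.4
t16.32 pos [492.1  -7.2  37.4] along 0.9 across 1.4 mm tool-y yaw 3.15 tilt [0.07 0.59] F [-2.7  8.9 -1.1] M [ 2.65  1.2  -0.05] open 23.9
```

View pics/s4.png

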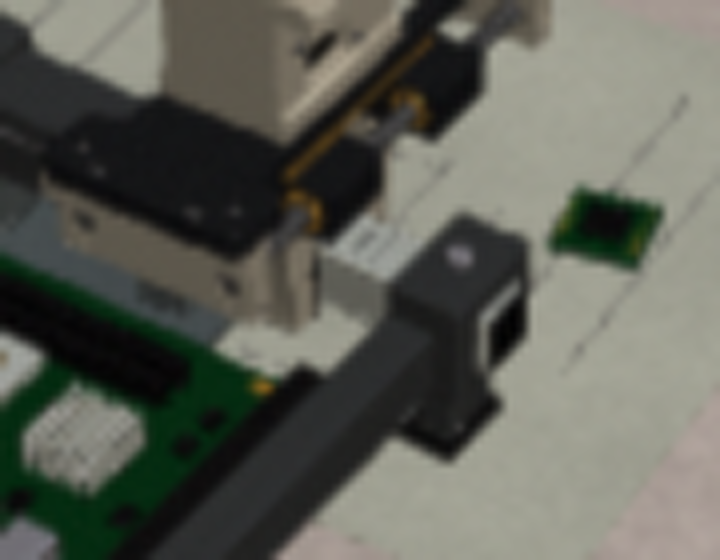

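```bash
for r in 1; do python3 -m crank '[{"linear":[0.001,-0.024,0],"rot":[-0.02,0,0],"hand":0.2},{"linear":[0.001,-0.024,0],"rot":[-0.02,0,0],"hand":0.2}]'>/dev/null; python3 st.py; python3 -m crank '[{"linear":[0.001,-0.025,0],"rot":[-0.02,0,0],"hand":0.2}]'>/dev/null; python3 st.py; python3 -m crank '[{"linear":[0.001,-0.025,0],"rot":[-0.02,0,0],"hand":0.2}]'>/dev/null; python3 st.py; done
```

```text
t16.62 pos [492.2  -8.1  37.4] along -0.0 across 1.4 mm tool-y yaw 3.15 tilt [0.09 0.53] F [-1.8  8.5 -0.5] M [ 2.77  1.21 -0.03] open 24.3
t16.75 pos [492.2  -8.6  37.4] along -0.5 across 1.3 mm tool-y yaw 3.15 tilt [0.1 0.5] F [-1.8  8.4 -1.1] M [ 2.81  1.18 -0.04] open 24.0
t16.88 pos [492.2  -9.4  37.4] along -1.3 across 1.4 mm tool-y yaw 3.16 tilt [0.11 0.44] F [ 0.1  2.5 -2.9] M [ 0.58  0.49 -0.1 ] open 24.1
```

```bash
python3 -m crank '[{"linear":[0.001,-0.012,0],"rot":[0,0,0],"hand":0.2}]'>/dev/null; python3 st.py; python3 -m crank '[{"linear":[0.001,-0.01,0],"rot":[0,0,0],"hand":0.2}]'>/dev/null; python3 st.py
```

```text
t17.00 pos [492.2  -9.9  37.4] along -1.7 across 1.4 mm tool-y yaw 3.18 tilt [0.1  0.44] F [-0.7  1.6 -1.1] M [ 0.63  0.53 -0.02] open 23.6
t17.12 pos [492.2 -10.5  37.4] along -2.3 across 1.3 mm tool-y yaw 3.18 tilt [0.09 0.45] F [-0.3  1.6 -1. ] M [ 0.61  0.47 -0.13] open 23.6
```

```bash
python3 -m crank '[{"linear":[0,0,0],"rot":[0,0,0],"hand":0.3},{"linear":[0,0,0],"rot":[0,0,0],"hand":0.5},{"linear":[0,0,0],"rot":[-0.08,0,0],"hand":0.5},{"linear":[0,0,0.3],"rot":[0,0,0],"hand":0.52}]'>/dev/null; python3 st.py; python3 -m crank '[{"linear":[0,0,0.6],"rot":[0,0,0],"hand":0.52},{"linear":[-0.1,0.3,0.9],"rot":[0,0,0],"hand":0.52},{"linear":[-0.5,0.4,0.9],"rot":[0,0,0],"hand":0.52},{"linear":[-0.5,0.6,0.3],"rot":[0,0,0],"hand":0.52},{"linear":[-0.5,0.6,0],"rot":[0,0,0],"hand":0.52},{"linear":[0,0.6,0],"rot":[0,0,0],"hand":0.52}]'>/dev/null; python3 st.py; python3 look.py m2;python3 - <<'E'
from h import *
from plant import eyes
s=eyes.snapshot("top");np.savez("top_m2.npz",**s);a=s["image"][195:240,270:340,::-1]
cv2.imwrite("pics/topm2.png",cv2.resize(a,None,fx=10,fy=10,interpolation=cv2.INTER_CUBIC))
E
```

```text
t17.62 pos [492.2 -11.5  55.2] along -3.3 across 1.2 mm tool-y yaw 3.15 tilt [ 0.04 -0.06] F [ 0.4 -0.5 -0.1] M [ 0.11  0.06 -0.03] open 44.7
t18.38 pos [395.7 138.4 221.2] along 151.6 across -87.1 mm tool-y yaw 2.84 tilt [0.27 0.02] F [ 2.6 -0.5  0.4] M [ 0.02 -0.03 -0.03] open 45.5
```

View pics/m2.png

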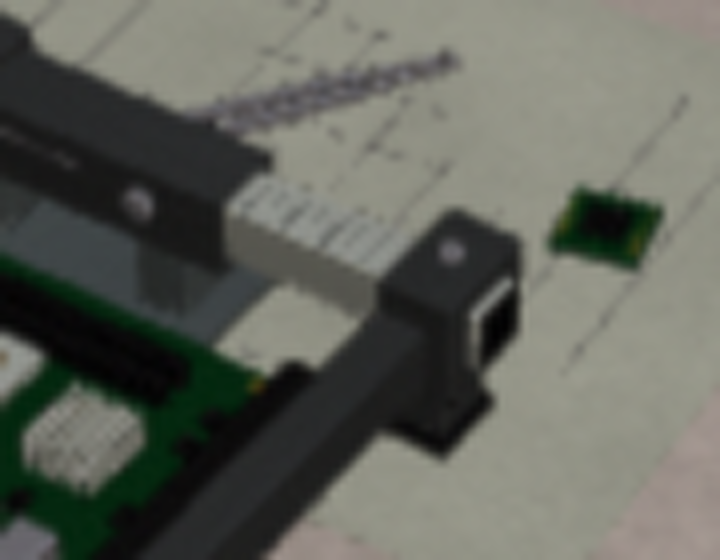

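View pics/topm2.png

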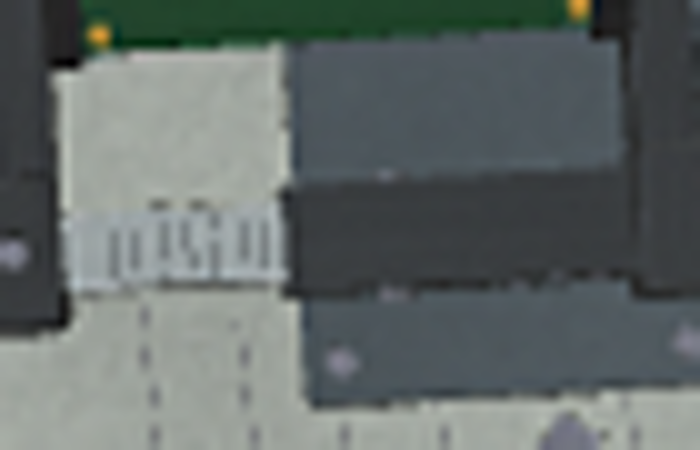

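Both views show the buttons through the holes: bright pin tips on the two sides of the sleeve in the top crop at (387,175) and (393,292), and a round pin in the hole in the scene crop at (137,205). Before handing in, I'll check the bystanders.

```bash
python3 - <<'E'
from h import *
from plant import eyes
a=np.load("scene0.npz")["image"].astype(int);s=eyes.snapshot("scene");b=s["image"].astype(int)
d=np.abs(a-b).max(2)>40
cv2.imwrite("pics/diff.png",np.hstack([s["image"][:,:,::-1],cv2.cvtColor((d*255).astype(np.uint8),cv2.COLOR_GRAY2BGR)])[:, :, :] if 0 else s["image"][:,:,::-1])
for n,(u,v) in dict(spool=(212,192),chip_a=(320,203),tweez=(287,186),driver=(347,252),usb=(484,282),chip_b=(436,316),box=(147,163),flux=(191,140),board=(240,225)).items():
    print(n,d[v-14:v+15,u-14:u+15].sum())
E
python3 st.py
```

```text
spool 0
chip_a 156
tweez 0
driver 0
usb 0
chip_b 0
box 0
flux 0
board 0
t18.52 pos [397.  139.  220.5] along 152.0 across -85.7 mm tool-y yaw 2.97 tilt [ 0.21 -0.07] F [ 0.1 -0.6 -0.3] M [-0.05  0.08 -0.02] open 45.7
```

View pics/diff.png

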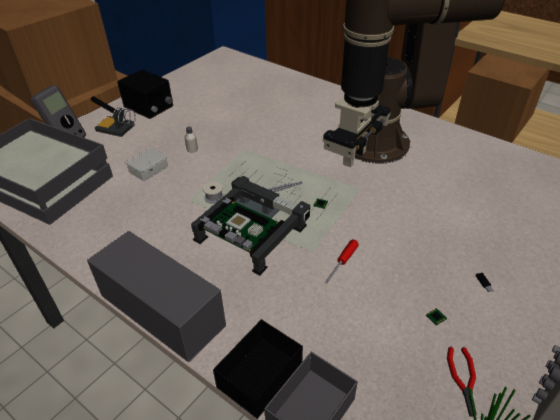

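```bash
python3 -c "
from plant import ticket
print(ticket.close_job())"
```

```text
the job is handed in; nothing more can be done
None
```

The board holder is closed on its board and the job is handed in at about 18.5 s on the robot's clock; no verdict came back.

**What I did:** I pinched the rear half of both buttons flush (opening 23.7 mm) and slid the rail about 25 mm until their leading edges were under the rim. Then I let go and regripped plain rail about 58 mm behind the buttons. I slid the rail in by small steps until it caught, then released it and moved the arm clear.

**Checks that passed:**
- **Catch:** the sliding force fell from about 9 N to 2.5 N after about 60 mm of total travel, close to where the pictures put the holes. The rail then moved freely another 1 mm or so. I stopped there and did not push to the hard stop.
- **Buttons:** the top view shows pin tips on both sides of the sleeve, and the scene view shows a pin in the +x hole.
- **Bystanders and board:** before-and-after pictures show no change at the board or at the other items on the bench. Only the window around chip_a changed; I put that down to the moving jaw now showing there, since the chip itself sits at the same pixels.

**Checks that disagreed:**
- **Sliding force:** inside the sleeve it read about 9–10 N, with 3–4 N sideways, against the 5 N given. I let go once and looked: both buttons were properly under the rim. I carried on in small steps, and no reading passed about 11 N.
- **Arm tracking:** the arm drifted several millimetres sideways on fast descents, so I corrected it each time before closing the fingers.

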